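# Reset the tripped breakers of the grinding bench in order

## Task

The grinding bench has tripped: bring it back by pressing in the popped-up reset buttons, lightly with a fingertip and one after the other, until each is flush with its black collar and stays in: first the white one (supply), then the blue one (extractor), then the green one (grinder). Do not press the red emergency stop on the yellow box, pick nothing up, and leave the boxes and everything else on the bench where they stand, with the hand clear at the end.

Things in the scene. Friction and masses are not known exactly. Their poses are not given: they have to be found in the camera images.
- supply_box: the supply reset box: a loose grey switch box, the largest, 95 x 75 x 66 mm (x, y, z), about 0.75 kg, standing on the bench, with one white push button in the middle of its top; origin at the centre of its underside, z up
- supply_top (a point): centre of the flat top of the white button, a disc 33 mm across, moving with it. The button goes straight down. It stands in a fixed black collar, 48 mm outside and 37 mm inside, whose rim is 72 mm above the bench; at joint 0 the button's top is 82 mm above the bench, 10 mm proud of the rim
- supply_btn (a joint): travel of that button, m: 0 fully popped out, 0.010 flush with its collar, 0.014 at its bottom stop, 4 mm below the rim. It starts popped out, at 0 to 0.003, and stays where it is pushed to. It begins to move at about 4 N, needs 6 N at flush and 7 N just before the stop; it counts as in from 0.008. More than 30 N on it is too hard
- extractor_box: the extractor reset box: a loose grey switch box 80 x 66 x 50 mm (x, y, z), about 0.5 kg, standing on the bench, with one blue push button in the middle of its top; origin at the centre of its underside, z up
- extractor_top (a point): centre of the flat top of the blue button, a disc 33 mm across, moving with it. The button goes straight down. It stands in a fixed black collar, 48 mm outside and 37 mm inside, whose rim is 56 mm above the bench; at joint 0 the button's top is 66 mm above the bench, 10 mm proud of the rim
- extractor_btn (a joint): travel of that button, m: 0 fully popped out, 0.010 flush with its collar, 0.014 at its bottom stop, 4 mm below the rim. It starts popped out, at 0 to 0.003, and stays where it is pushed to. It begins to move at about 4 N, needs 6 N at flush and 7 N just before the stop; it counts as in from 0.008. More than 30 N on it is too hard
- grinder_box: the grinder reset box: a loose grey switch box 80 x 66 x 58 mm (x, y, z), about 0.5 kg, standing on the bench, with one green push button in the middle of its top; origin at the centre of its underside, z up
- grinder_top (a point): centre of the flat top of the green button, a disc 33 mm across, moving with it. The button goes straight down. It stands in a fixed black collar, 48 mm outside and 37 mm inside, whose rim is 64 mm above the bench; at joint 0 the button's top is 74 mm above the bench, 10 mm proud of the rim
- grinder_btn (a joint): travel of that button, m: 0 fully popped out, 0.010 flush with its collar, 0.014 at its bottom stop, 4 mm below the rim. It starts popped out, at 0 to 0.003, and stays where it is pushed to. It begins to move at about 4 N, needs 6 N at flush and 7 N just before the stop; it counts as in from 0.008. More than 30 N on it is too hard
- stop_box: the emergency stop: a loose yellow box, 80 x 66 x 50 mm, about 0.5 kg, with one red push button (33 mm across, top 66 mm above the bench) in the same kind of collar; origin at the centre of its underside. Leave it alone
- stop_btn (a joint): travel of the red button, m: 0 out, grows as pressed; it springs back. It must not be pressed
- wheel_blue: loose dark blue abrasive wheel lying flat, 100 mm across, 20 mm thick; origin at the centre of its underside; not to be disturbed
- wheel_brown: loose brown abrasive wheel lying flat, 96 mm across, 25 mm thick; origin at the centre of its underside; not to be disturbed
- paste_jar: loose orange jar of polishing paste, 68 mm across, 75 mm high; origin at the centre of its underside; not to be disturbed
- compound_bar: loose green bar of polishing compound, 120 x 42 x 36 mm; origin at the centre of its underside; not to be disturbed
- brush: loose bench brush with a wooden handle, lying, 210 mm long, 42 mm wide, 20 mm high; its own x runs along it; origin under its middle; not to be disturbed
- wrench: loose steel wrench, lying, 190 mm long, 8 mm high; its own x runs along it; origin under its middle; not to be disturbed
- mop: loose cream polishing mop (buffing wheel) lying flat, 90 mm across, 48 mm high; origin at the centre of its underside; not to be disturbed
Things that resemble listed ones, but are neither listed nor needed, are in the scene too. Leave any pink look-alike of the extractor_box alone.

How it is judged:
By the outcome, as a careful person would: the job done as asked, in the order asked, and still so for the second after the job is handed in, with the robot touching nothing.
It also fails if it takes over 54 s, if anything falls off the work surface, if the arm or the gripper's body presses on something with over 40 N, if the wrist force passes 120 N, or if a joint passes its speed limit or range.

## Robot

A 6-joint arm with a two-finger parallel gripper is mounted at the origin on the work surface. World frame = base frame: x ahead of the robot, y to its left, z up, the work surface at z = 0. Lengths are in m, angles in rad, forces in N, time in s.
With the tool pointing down it reaches from about 0.375 to 0.9 m from the base axis. Payload 3.1 kg.
Tool frame: the origin (TCP) lies between the finger pads; the fingertips stand 19 mm ahead of it and the grasp point (between the pads) is the TCP; z points along the fingers, y is the line along which they close (so a half turn about z gives the same grasp; the last joint's range is limited). The gripper opens to 87 mm and grips with 3 to 60 N. Pads are 19 mm wide; open, the fingers measure 117 mm over their backs; the gripper's body (75 mm by 190 mm) begins 51 mm behind the grasp point.
Start: joints at [-1.284, 0.527, 1.433, -0, 1.181, -0.178], TCP at [0.28, -0.559, 0.242] pointing down, gripper open.
Joint ranges: [-3.08, 3.08], [-0.75, 2.2], [0.22, 2.44], [-1.43, 4.57], [0, 2.65], [-2.85, 2.85]. Speed limits (rad/s): [2.79, 2.79, 3.14, 3.14, 3.14, 3.14].

## Interface

Orientations are given as a unit quaternion [x, y, z, w].
In Python, from rig import robot, camera, camera_info, hand_in gives the robot as it stands.
- The arm moves only by the shell command python3 -m handwheel 'ROWS' [FORCE]. ROWS is a JSON object of lists of equal length, an entry for each row: "hand": the opening, from 0 (shut) to 1 (fully open); "translation": the shift along the world's x, y, z in mm, a list of three; "turn": the turn, a rotation vector about the world's x, y, z in rad, a list of three. In form: {"hand": [hand, ...], "translation": [[tx, ty, tz], ...], "turn": [[ax, ay, az], ...]}. A call has 1 to 12 rows; each row is the pose to reach, as a shift and turn from the pose commanded when the call began; what a row does not reach only later rows make up. A row lasts 1/12 s, in which the tool goes at most 41.7 mm and 7.16 degrees, less where a joint would pass 70% of its speed; a pose out of reach is approached as far as the arm can. A call with a gripper value outside its range is refused whole. The fingers move at their own pace and stop on an object; FORCE is the grip in N (left out, the last holds). Time passes only in rows, so rows that repeat a pose let the fingers close. It gives the time, the measured TCP pose, the force, the opening and the grip force at its end, in the units of the state.
- robot.get_obs(): the state, without advancing time (a new reading comes with each control period).
- camera(name): name is "scene" or "top" or "wrist"; returns (picture, depth): 400x640x3 uint8, red, green, blue; 400x640 float32, m along the optical axis (not along the pixel's ray), 0 where there is no reading.
- camera_info(name): a dict with "vertical_fov" (degrees; the focal length in pixels is half the picture's height over the tangent of half this angle, whatever the lens; pixels are square), "cx", "cy" (the principal point, pixels), "world_from_camera" (4x4, takes a point from camera to world coordinates). Camera axes: x right, y down, z forward; pixel columns grow to the right and rows downward; lengths in m; the calibration is good to about 2 mm. The wrist camera is an equidistant fisheye: a pixel r from the principal point sees the ray r / f radians off the axis. A picture is of the moment at which its call begins: read the wrist's pose just before it. camera_info takes no time and is no camera call; for the wrist camera it gives the pose at the moment of the call.
- hand_in(): hands the job in; it is judged then, once.
The state is a dict: "time": time; "q": joint angles; "joint_velocities": joint speeds; "joint_torque": joint torques, N m; "position": TCP position; "tool_rot": TCP orientation; "ft_force": force on the tool from outside, world axes, zero at the start; "moment": the same for the moment, N m; "grip_width": finger opening in m; "grip_force": force on a finger pad.
Only numpy, scipy, OpenCV 4.12 (cv2) and the standard library are available. Lean on these libraries where they do the work, as an engineer would, in place of code of your own. Each camera call takes 0.05 s, during which the arm holds its last target. There are 200 camera calls.

## Working session

There is one attempt and no reset: what is moved stays moved. The work goes in short steps, Python scripts to look and compute and a shell command to move; the robot and the scene stay as the last step left them, time stands still between calls to the robot, and variables do not carry over. Pictures are saved under pics/ and viewed, at most 10 in all, crops included, and the job is handed in when it is done.

```bash
mkdir -p pics
python3 - <<'E'
from rig import robot,camera,camera_info
import cv2,numpy as np
for n in("top","scene"):
    p,d=camera(n); np.savez(f"pics/{n}.npz",p=p,d=d); cv2.imwrite(f"pics/{n}.png",p[:,:,::-1])
    print(n,camera_info(n))
o=robot.get_obs();print({k:np.round(v,3) for k,v in o.items()})
E
```

```text
top {'vertical_fov': 46.39076951183372, 'cx': 325.8855721111762, 'cy': 205.2951504460539, 'world_from_camera': array([[ 8.97163099e-04, -9.94386324e-01,  1.05806583e-01,
         3.48502126e-01],
       [-9.99939235e-01,  2.70458892e-04,  1.10205733e-02,
        -5.47950846e-02],
       [-1.09873237e-02, -1.05810041e-01, -9.94325658e-01,
         1.48453267e+00],
       [ 0.00000000e+00,  0.00000000e+00,  0.00000000e+00,
         1.00000000e+00]])}
scene {'vertical_fov': 46.04340474018732, 'cx': 312.4033771284555, 'cy': 204.76781475658183, 'world_from_camera': array([[ 0.08800506,  0.80650314, -0.58464331,  1.37647845],
       [ 0.99611531, -0.07305874,  0.04916003, -0.12096004],
       [-0.00306559, -0.58669848, -0.80979966,  1.27490786],
       [ 0.        ,  0.        ,  0.        ,  1.        ]])}
{'time': np.float64(0.1), 'q': array([-1.285,  0.528,  1.434,  0.   ,  1.181, -0.178]), 'joint_velocities': array([-0.001, -0.003, -0.004, -0.   , -0.002, -0.001]), 'joint_torque': array([ -0.   , -44.099, -17.715,   0.064,   0.053,  -0.   ]), 'position': array([ 0.28 , -0.558,  0.241]), 'tool_rot': array([ 0.973,  0.23 , -0.   , -0.001]), 'ft_force': array([ 0.102, -0.615, -0.029]), 'moment': array([ 0.049,  0.009, -0.029]), 'grip_force': np.float64(0.0), 'grip_width': np.float64(0.087)}
```

View pics/top.png

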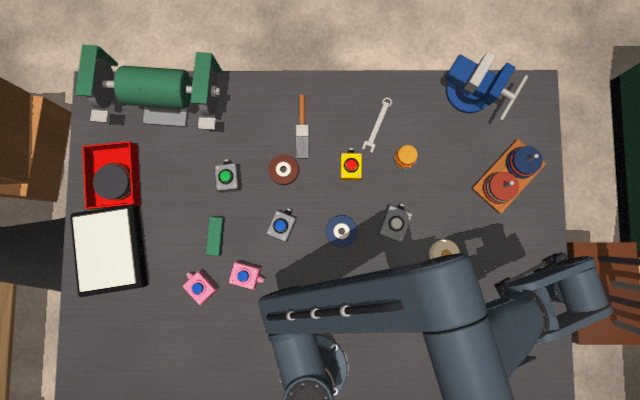

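View pics/scene.png

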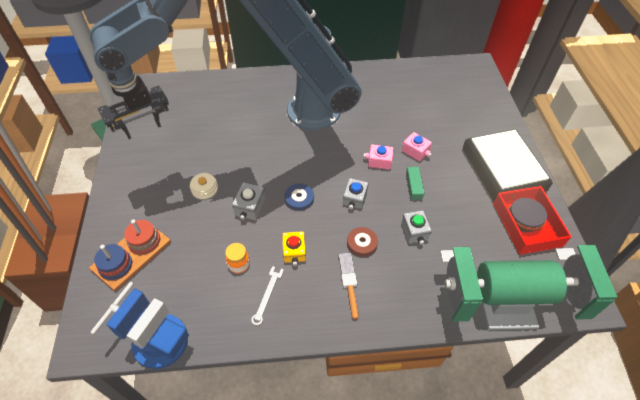

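Top view: the white button, in shadow, is at (396,224), blue at (281,226), green at (226,177) and the red stop at (351,165). In the scene view they are at (248,194), (356,188), (418,220) and (293,242). The pink look-alikes at (200,288) and (246,275) in the top view are to be left alone.

```bash
cat > h.py <<'E'
import numpy as np,cv2
def ray_plane(info,u,v,z,fish=False):
    f=200/np.tan(np.radians(info["vertical_fov"])/2)
    a=np.array([u-info["cx"],v-info["cy"]])
    if fish:
        r=np.hypot(*a);t=r/f;d=np.r_[np.sin(t)*a/max(r,1e-9),np.cos(t)]
    else: d=np.r_[a/f,1]
    T=np.array(info["world_from_camera"]);d=T[:3,:3]@d;o=T[:3,3]
    return o+d*(z-o[2])/d[2]
def blob(p,u,v,kind,w=14):
    u0,v0=int(u)-w,int(v)-w
    h=cv2.cvtColor(p[v0:v0+2*w+1,u0:u0+2*w+1],cv2.COLOR_RGB2HSV).astype(int);H,S,V=h[...,0],h[...,1],h[...,2]
    m={"blue":(S>120)&(abs(H-110)<18)&(V>60),"green":(S>120)&(abs(H-63)<18)&(V>60),"red":(S>150)&((H<8)|(H>172))}[kind]
    n,l,s,c=cv2.connectedComponentsWithStats(m.astype(np.uint8))
    i=1+np.argmax(s[1:,4]);return c[i]+[u0,v0],s[i,4]
E
python3 - <<'E'
from h import *
from rig import camera_info
g={"top":[("blue",281,226,.065),("green",226,177,.073),("red",351,165,.066)],"scene":[("blue",356,188,.065),("green",418,220,.073),("red",293,242,.066)]}
ims=[]
for n in g:
    D=np.load(f"pics/{n}.npz");i=camera_info(n)
    for k,u,v,z in g[n]:
        c,a=blob(D["p"],u,v,k);print(n,k,c.round(1),a,ray_plane(i,*c,z).round(4))
    u,v={"top":(396,224),"scene":(248,194)}[n]
    print(n,"white~",ray_plane(i,u,v,.081).round(4))
    ims.append(cv2.resize(D["p"][v-28:v+28,u-28:u+28,::-1],(390,390),interpolation=cv2.INTER_NEAREST))
cv2.imwrite("pics/w.png",cv2.convertScaleAbs(np.hstack(ims),alpha=1.5))
E
```

```text
top blue [280.  225.1] 96 [0.4387 0.1009 0.065 ]
top green [224.8 175.6] 103 [0.5903 0.2713 0.073 ]
top red [351.2 163.9] 90 [ 0.6278 -0.1169  0.066 ]
top white~ [ 0.4412 -0.2501  0.081 ]
scene blue [355.6 186.9] 77 [0.4439 0.0994 0.065 ]
scene green [417.6 219.7] 87 [0.5944 0.2698 0.073 ]
scene red [293.2 241.2] 92 [ 0.633 -0.117  0.066]
scene white~ [ 0.4538 -0.2492  0.081 ]
```

View pics/w.png

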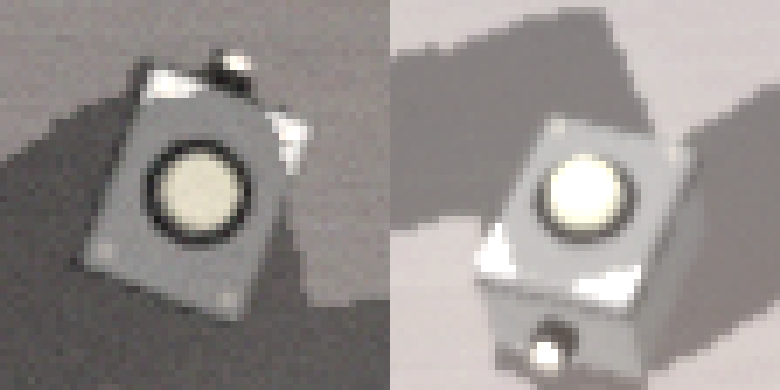

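Crop: the white button centre is at about (396.2, 222.8) in the top view and (247.2, 193.1) in the scene view, which puts it near (0.447, -0.250). I'll shut the fingers and hover there.

```bash
python3 -m handwheel '{"hand":[0,0,0,0,0,0,0,0,0,0,0,0],"translation":[[40,75,0],[60,110,0],[80,150,0],[100,190,-10],[120,225,-20],[140,260,-30],[155,290,-40],[167,308,-40],[167,308,-40],[167,308,-40],[167,308,-40],[167,308,-40]],"turn":[[0,0,0],[0,0,0],[0,0,0],[0,0,0],[0,0,0],[0,0,0],[0,0,0],[0,0,0],[0,0,0],[0,0,0],[0,0,0],[0,0,0]]}' 10
python3 - <<'E'
from rig import robot,camera,camera_info
import cv2,numpy as np,pickle
i=camera_info("wrist");o=robot.get_obs();p,d=camera("wrist");pickle.dump((i,o,p,d),open("pics/w1.pkl","wb"));cv2.imwrite("pics/w1.png",p[:,:,::-1])
print(i,o["position"],o["tool_rot"],o["ft_force"])
E
```

```text
time: 1.1
position: [0.4472, -0.2513, 0.2016]
tool_rot: [0.973, 0.23, -0.0, 0.0]
ft_force: [0.3, -1.1, 0.2]
grip_width: 0.0149
grip_force: 0.0
{'vertical_fov': 65.70646984690485, 'cx': 315.55538126613817, 'cy': 203.08438781924235, 'world_from_camera': array([[ 4.48488593e-01, -8.64122466e-01, -2.28364503e-01,
         5.10552614e-01],
       [-8.93788540e-01, -4.33555684e-01, -1.14767216e-01,
        -2.19405611e-01],
       [ 1.64200874e-04,  2.55581363e-01, -9.66787536e-01,
         3.45420554e-01],
       [ 0.00000000e+00,  0.00000000e+00,  0.00000000e+00,
         1.00000000e+00]])} [ 0.4472029  -0.25130833  0.20158725] [ 9.73089901e-01  2.30425516e-01 -3.93411803e-05  3.51618462e-04] [ 0.33712798 -1.06564758  0.1883988 ]
```

View pics/w1.png

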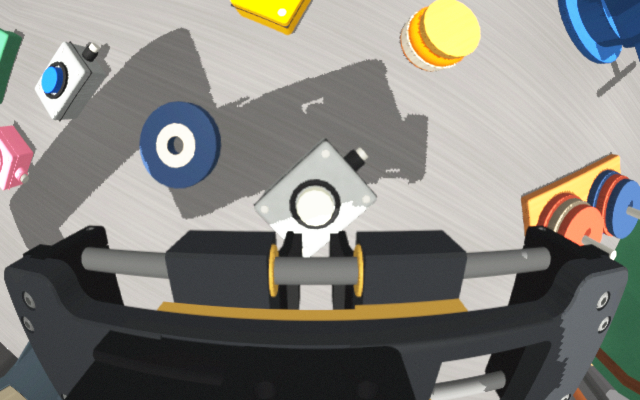

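The wrist view shows the white button, ringed in black, at about (315,206), with the fingertips (still closing) just below it. I'll measure it from here.

```bash
cat >> h.py <<'E'
def disc(p,u,v,zs,i,w=28):
    g=cv2.cvtColor(p,cv2.COLOR_RGB2GRAY)[int(v)-w:int(v)+w+1,int(u)-w:int(u)+w+1]
    m=(g<70).astype(np.uint8)   # black collar ring
    cs,hi=cv2.findContours(m,cv2.RETR_CCOMP,cv2.CHAIN_APPROX_NONE)
    for k,c in enumerate(cs):
        if hi[0][k][3]>=0 and cv2.contourArea(c)>150:
            e=cv2.fitEllipse(c);q=np.array(e[0])+[int(u)-w,int(v)-w]
            print("disc px",q.round(1),np.round(e[1],1),[ray_plane(i,*q,z,True).round(4) for z in zs])
E
python3 - <<'E'
from h import *
import pickle
i,o,p,d=pickle.load(open("pics/w1.pkl","rb"))
disc(p,315,206,[.080,.074],i)
c,a=blob(p,54,80,"blue",20);print(c,a,ray_plane(i,*c,.065,True))
f=200/np.tan(np.radians(i["vertical_fov"])/2)
r=np.array([315.5-i["cx"],205-i["cy"]]);n=np.hypot(*r)/f
D=np.median(d[202:208,312:318]);print("depth top z",(np.array(i["world_from_camera"])@[*(r/f*D),D,1]))
E
```

```text
[51.98956159 79.63256785] 479 [0.43950824 0.09350192 0.065     ]
depth top z [ 0.44667051 -0.2514544   0.08168145  1.        ]
```

Depth and ray agree: the white button's top is at (0.4467, -0.2515, 0.082), straight below the tips. Next I descend to just above it and finish closing the hand.

```bash
python3 -m handwheel '{"hand":[0,0,0,0,0,0,0,0],"translation":[[0,0,-30],[0,0,-60],[0,0,-78],[0,0,-88],[0,0,-92],[0,0,-92],[0,0,-92],[0,0,-92]],"turn":[[0,0,0],[0,0,0],[0,0,0],[0,0,0],[0,0,0],[0,0,0],[0,0,0],[0,0,0]]}'
python3 - <<'E'
from rig import robot,camera,camera_info
import cv2,numpy as np
p,d=camera("scene");cv2.imwrite("pics/s2.png",cv2.resize(p[130:260,180:320,::-1],None,fx=4,fy=4));p,d=camera("wrist");cv2.imwrite("pics/w2.png",p[:,:,::-1])
E
```

```text
time: 1.82
position: [0.4478, -0.2516, 0.1107]
tool_rot: [0.973, 0.23, 0.001, 0.001]
ft_force: [0.3, -0.2, 0.5]
grip_width: 0.0005
grip_force: 0.0
```

View pics/w2.png

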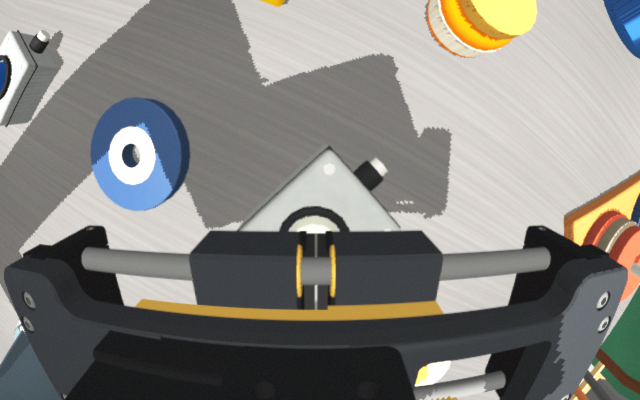

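The button, part hidden behind the fingers, is centred under the closed hand at about (316,222). Next comes a gentle press, to contact first.

```bash
python3 -m handwheel '{"hand":[0,0,0,0,0,0],"translation":[[0,0,-5],[0,0,-8],[0,0,-10],[0,0,-12],[0,0,-13],[0,0,-13]],"turn":[[0,0,0],[0,0,0],[0,0,0],[0,0,0],[0,0,0],[0,0,0]]}'; python3 -m handwheel '{"hand":[0,0,0],"translation":[[0,0,-2],[0,0,-4],[0,0,-4]],"turn":[[0,0,0],[0,0,0],[0,0,0]]}'
```

```text
time: 2.42
position: [0.4472, -0.2506, 0.0965]
tool_rot: [0.973, 0.23, 0.0, -0.0]
ft_force: [0.4, 0.2, 2.0]
grip_width: 0.0005
grip_force: 0.9
time: 2.67
position: [0.4472, -0.2506, 0.0924]
tool_rot: [0.973, 0.23, 0.0, -0.0]
ft_force: [0.4, 1.0, 2.5]
grip_width: 0.0005
grip_force: 1.2
```

```bash
python3 -m handwheel '{"hand":[0,0,0],"translation":[[0,0,-1],[0,0,-2],[0,0,-2]],"turn":[[0,0,0],[0,0,0],[0,0,0]]}'; python3 -m handwheel '{"hand":[0,0,0,0,0,0,0],"translation":[[0,0,10],[0,0,40],[0,0,75],[0,0,105],[0,0,110],[0,0,110],[0,0,110]],"turn":[[0,0,0],[0,0,0],[0,0,0],[0,0,0],[0,0,0],[0,0,0],[0,0,0]]}'
python3 - <<'E'
from rig import robot,camera,camera_info
import cv2,numpy as np
i=camera_info("wrist");p,d=camera("wrist");cv2.imwrite("pics/w3.png",cv2.resize(p[120:260,220:420,::-1],None,fx=3,fy=3))
f=200/np.tan(np.radians(i["vertical_fov"])/2);T=i["world_from_camera"]
v,u=np.mgrid[150:245:6,280:356:5]
for V,U in zip(v,u):
    o=[]
    for y,x in zip(V,U):
        a=np.array([x-i["cx"],y-i["cy"]]);t=np.hypot(*a)/f;r=a/np.hypot(*a)*np.tan(t)
        o.append(int(round(1e4*(T@[*(r*d[y,x]),d[y,x],1])[2])))
    print(V[0],o)
E
```

```text
time: 2.92
position: [0.4472, -0.2506, 0.0906]
tool_rot: [0.973, 0.23, 0.0, -0.0]
ft_force: [-0.4, 0.3, 3.5]
grip_width: 0.0007
grip_force: 2.0
time: 3.5
position: [0.4468, -0.2504, 0.2005]
tool_rot: [0.973, 0.23, -0.0, -0.0]
ft_force: [-0.4, 0.1, -0.0]
grip_width: 0.0003
grip_force: 0.0
150 [-5, 22, -4, 6, 6, 25, 101, 623, 667, 673, 668, 654, -5, 11, -4, 346]
156 [14, 3, 13, 0, 0, 320, 651, 675, 667, 682, 666, 664, 664, 311, 356, 385]
162 [1, 21, 12, 6, 532, 656, 664, 678, 667, 660, 677, 671, 673, 664, 388, 412]
168 [8, -6, 139, 636, 664, 671, 670, 664, 666, 671, 664, 658, 669, 659, 654, 390]
174 [-2, 353, 656, 671, 659, 674, 671, 656, 662, 681, 663, 664, 665, 664, 660, 648]
180 [416, 664, 668, 668, 667, 674, 707, 720, 723, 668, 675, 674, 669, 660, 660, 661]
186 [654, 662, 669, 669, 720, 738, 677, 667, 656, 718, 731, 660, 669, 672, 655, 658]
192 [661, 665, 673, 730, 712, 699, 713, 721, 720, 722, 667, 739, 667, 668, 655, 664]
198 [668, 660, 668, 720, 3443, 712, 721, 726, 721, 718, 725, 714, 736, 665, 673, 675]
204 [670, 671, 723, 735, 737, 712, 730, 721, 707, 725, 722, 676, 723, 673, 661, 656]
210 [677, 670, 708, 727, 706, 725, 717, 721, 715, 722, 715, 667, 730, 670, 668, 669]
216 [658, 664, 673, 726, 691, 716, 717, 725, 720, 705, 667, 736, 663, 665, 673, 664]
222 [672, 674, 668, 685, 721, 726, 677, 667, 664, 702, 727, 719, 670, 671, 660, 12]
228 [660, 669, 669, 672, 651, 661, 734, 721, 728, 677, 667, 663, 664, 1, 16, 15]
234 [2591, 2602, 2601, 2589, 1885, 1886, 1849, 1845, 1858, 1859, 1886, 2593, 2586, 2599, 2591, 2603]
240 [2652, 2648, 3443, 2640, 1973, 1987, 1944, 1934, 1940, 1933, 1981, 2638, 2638, 2648, 2648, 2650]
```

View pics/w3.png

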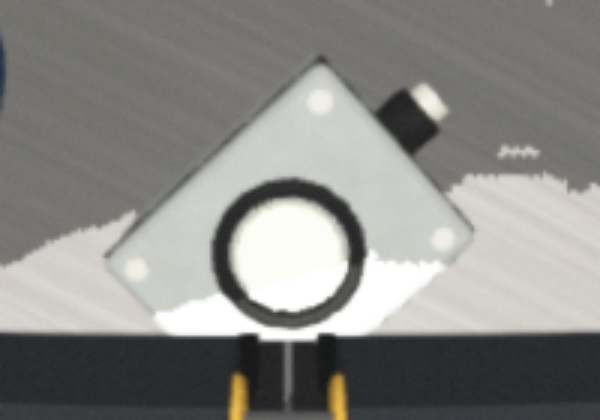

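The white button now reads 0.072 m, level with the rim at 0.0725, so it is flush, and its box hasn't moved. On to the blue one at about (0.441, 0.099).

```bash
python3 -m handwheel '{"hand":[0,0,0,0,0,0,0,0,0,0,0,0],"translation":[[0,25,0],[-1,65,0],[-2,105,0],[-2,145,0],[-3,185,0],[-3,225,0],[-4,265,0],[-5,305,0],[-6,335,0],[-6,349,0],[-6,349,0],[-6,349,0]],"turn":[[0,0,0],[0,0,0],[0,0,0],[0,0,0],[0,0,0],[0,0,0],[0,0,0],[0,0,0],[0,0,0],[0,0,0],[0,0,0],[0,0,0]]}'
cat > m.py <<'E'
import sys
from h import *
from rig import robot,camera,camera_info
k,z,n=sys.argv[1],float(sys.argv[2]),sys.argv[3]
i=camera_info("wrist");o=robot.get_obs();p,d=camera("wrist");cv2.imwrite(f"pics/{n}.png",cv2.resize(p[100:260,200:440,::-1],None,fx=3,fy=3))
c,a=blob(p,316,195,k,40)
T=np.array(i["world_from_camera"]);f=200/np.tan(np.radians(i["vertical_fov"])/2)
def zat(x,y):
    q=np.array([x-i["cx"],y-i["cy"]]);r=np.hypot(*q)+1e-9
    return (T@[*(q/r*np.tan(r/f)*d[y,x]),d[y,x],1])[2]
x,y=c.round().astype(int)
print("px",c.round(1),a,"tcp",o["position"].round(4),"target",ray_plane(i,*c,z,True).round(4))
print("top z",np.median([zat(x+dx,y+dy) for dx in range(-4,5) for dy in range(-4,5)]).round(4),"ring z",np.sort([zat(x+dx,y-s) for dx in(-2,0,2) for s in range(10,32)]).round(4)[-15:])
E
python3 m.py blue .066 w4
```

```text
time: 4.55
position: [0.44, 0.0989, 0.1991]
tool_rot: [0.973, 0.232, -0.002, -0.0]
ft_force: [-0.6, 0.2, -0.2]
grip_width: 0.0007
grip_force: 0.0
px [312.9 200.2] 1018 tcp [0.44   0.0989 0.1991] target [0.4389 0.1014 0.066 ]
top z 0.0656 ring z [0.0651 0.0653 0.0654 0.0654 0.0656 0.0656 0.0657 0.0659 0.0659 0.0659
 0.0659 0.0663 0.0665 0.0667 0.3428]
```

View pics/w4.png

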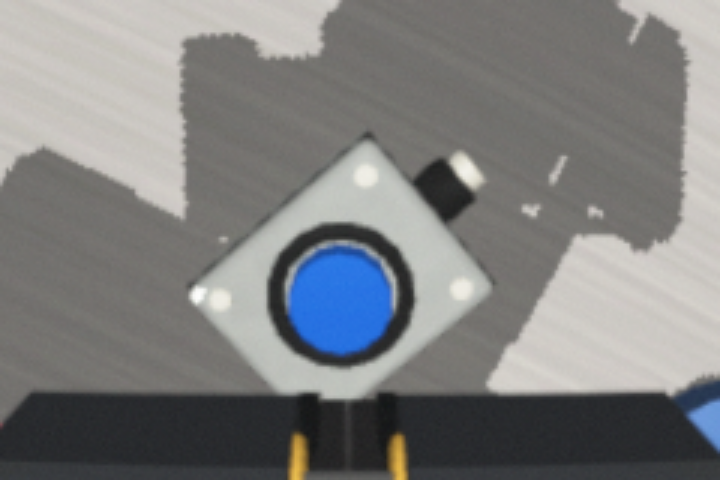

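The blue button's centre is at crop (340,301), i.e. pixel (313,200): (0.439, 0.1014), 2.5 mm off in y. I'll go down with that correction, then press.

```bash
python3 -m handwheel '{"hand":[0,0,0,0,0,0,0],"translation":[[-1,2,-30],[-1,2,-65],[-1,2,-90],[-1,2,-103],[-1,2,-107],[-1,2,-107],[-1,2,-107]],"turn":[[0,0,0],[0,0,0],[0,0,0],[0,0,0],[0,0,0],[0,0,0],[0,0,0]]}'; python3 -m handwheel '{"hand":[0,0,0,0,0,0,0,0],"translation":[[0,0,-4],[0,0,-7],[0,0,-10],[0,0,-12],[0,0,-14],[0,0,-16],[0,0,-17],[0,0,-17]],"turn":[[0,0,0],[0,0,0],[0,0,0],[0,0,0],[0,0,0],[0,0,0],[0,0,0],[0,0,0]]}'
```

```text
time: 5.18
position: [0.4406, 0.0995, 0.0936]
tool_rot: [0.973, 0.23, -0.0, 0.0]
ft_force: [0.2, 0.7, 0.2]
grip_width: 0.0003
grip_force: 0.0
time: 5.85
position: [0.4408, 0.1003, 0.0766]
tool_rot: [0.973, 0.23, 0.001, 0.0]
ft_force: [1.2, -1.5, 2.9]
grip_width: 0.0006
grip_force: 1.4
```

```bash
python3 -m handwheel '{"hand":[0,0,0],"translation":[[0,0,-1],[0,0,-2],[0,0,-2]],"turn":[[0,0,0],[0,0,0],[0,0,0]]}'; python3 -m handwheel '{"hand":[0,0,0,0,0,0,0],"translation":[[0,0,10],[0,0,40],[0,0,75],[0,0,110],[0,0,126],[0,0,126],[0,0,126]],"turn":[[0,0,0],[0,0,0],[0,0,0],[0,0,0],[0,0,0],[0,0,0],[0,0,0]]}'
python3 m.py blue .056 w5
```

```text
time: 6.1
position: [0.4408, 0.1002, 0.0747]
tool_rot: [0.973, 0.23, 0.001, 0.0]
ft_force: [0.5, -1.2, 3.8]
grip_width: 0.0006
grip_force: 1.9
time: 6.68
position: [0.4401, 0.1005, 0.201]
tool_rot: [0.973, 0.23, 0.001, 0.0]
ft_force: [0.3, -0.7, 0.5]
grip_width: 0.0008
grip_force: 0.0
px [314.3 198.9] 843 tcp [0.4401 0.1005 0.201 ] target [0.4386 0.1013 0.056 ]
top z 0.0561 ring z [0.0561 0.0564 0.0565 0.0565 0.0567 0.0567 0.0568 0.0568 0.057  0.057
 0.0571 0.0571 0.0572 0.0572 0.0574]
```

View pics/w5.png

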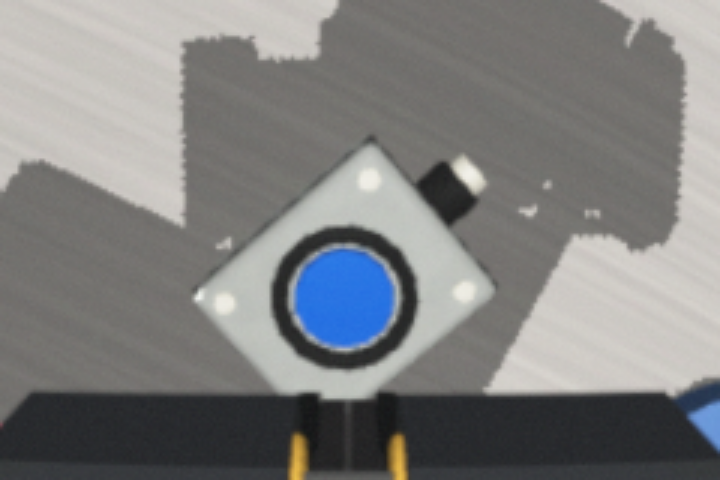

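The blue button's top is at 0.056, level with its rim: flush. Now the green one at about (0.590, 0.271).

```bash
python3 -m handwheel '{"hand":[0,0,0,0,0,0,0,0,0,0],"translation":[[15,20,0],[40,45,0],[65,75,0],[90,105,0],[115,135,0],[138,158,0],[150,171,0],[150,171,0],[150,171,0],[150,171,0]],"turn":[[0,0,0],[0,0,0],[0,0,0],[0,0,0],[0,0,0],[0,0,0],[0,0,0],[0,0,0],[0,0,0],[0,0,0]]}'
python3 m.py green .074 w6
```

```text
time: 7.57
position: [0.5881, 0.2704, 0.1982]
tool_rot: [0.973, 0.23, -0.003, 0.0]
ft_force: [-0.5, -0.3, -0.5]
grip_width: 0.0006
grip_force: 0.0
px [315.2 198.1] 1054 tcp [0.5881 0.2704 0.1982] target [0.5914 0.2726 0.074 ]
top z 0.0729 ring z [0.0724 0.0724 0.0726 0.0727 0.0727 0.0728 0.0729 0.073  0.073  0.0732
 0.0733 0.0735 0.074  0.0745 0.0745]
```

View pics/w6.png

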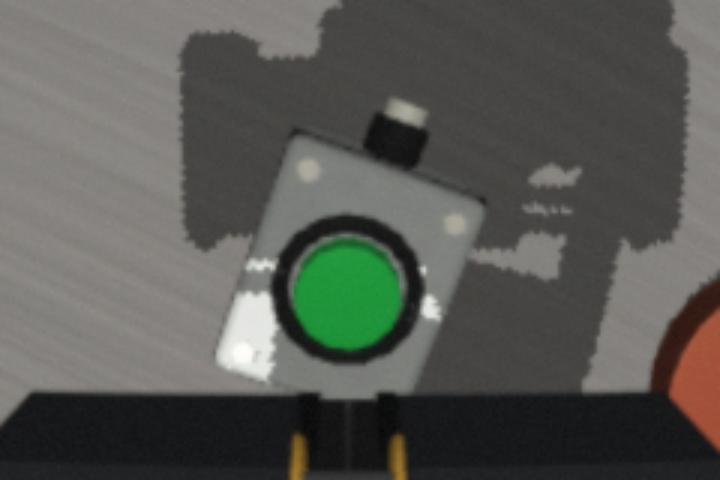

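Green button at crop (348,294): (0.5914, 0.2726), about 1 mm from the commanded point.

```bash
python3 -m handwheel '{"hand":[0,0,0,0,0,0,0],"translation":[[1,1,-30],[1,1,-60],[1,1,-83],[1,1,-95],[1,1,-99],[1,1,-99],[1,1,-99]],"turn":[[0,0,0],[0,0,0],[0,0,0],[0,0,0],[0,0,0],[0,0,0],[0,0,0]]}'; python3 -m handwheel '{"hand":[0,0,0,0,0,0,0,0],"translation":[[0,0,-4],[0,0,-7],[0,0,-10],[0,0,-12],[0,0,-14],[0,0,-16],[0,0,-17],[0,0,-17]],"turn":[[0,0,0],[0,0,0],[0,0,0],[0,0,0],[0,0,0],[0,0,0],[0,0,0],[0,0,0]]}'
```

```text
time: 8.2
position: [0.5919, 0.2722, 0.1027]
tool_rot: [0.973, 0.23, 0.001, -0.0]
ft_force: [1.1, -1.3, 0.4]
grip_width: 0.0005
grip_force: 0.0
time: 8.87
position: [0.5917, 0.2725, 0.0849]
tool_rot: [0.973, 0.23, 0.001, -0.0]
ft_force: [-0.8, 0.5, 3.8]
grip_width: 0.0002
grip_force: 2.1
```

```bash
python3 -m handwheel '{"hand":[0,0,0],"translation":[[0,0,-1],[0,0,-2],[0,0,-2]],"turn":[[0,0,0],[0,0,0],[0,0,0]]}'; python3 -m handwheel '{"hand":[0,0,0,0,0,0,0,0,0],"translation":[[0,0,10],[0,0,40],[0,0,75],[0,0,110],[0,0,118],[0,0,118],[0,0,118],[0,0,118],[0,0,118]],"turn":[[0,0,0],[0,0,0],[0,0,0],[0,0,0],[0,0,0],[0,0,0],[0,0,0],[0,0,0],[0,0,0]]}'
python3 m.py green .064 w7
python3 - <<'E'
from rig import camera
import cv2
p,d=camera("scene");cv2.imwrite("pics/s8.png",p[:,:,::-1])
E
```

```text
time: 9.12
position: [0.5917, 0.2725, 0.083]
tool_rot: [0.973, 0.23, 0.001, -0.0]
ft_force: [-0.5, -0.6, 4.4]
grip_width: 0.0006
grip_force: 2.3
time: 9.87
position: [0.5897, 0.2719, 0.1982]
tool_rot: [0.973, 0.23, -0.002, 0.0]
ft_force: [0.0, -0.5, -0.3]
grip_width: 0.0004
grip_force: 0.0
px [316.  198.6] 917 tcp [0.5897 0.2719 0.1982] target [0.5908 0.2723 0.064 ]
top z 0.0643 ring z [0.0645 0.0646 0.0646 0.0646 0.0646 0.0647 0.0648 0.0649 0.065  0.0651
 0.0652 0.0652 0.0652 0.0653 0.0659]
```

View pics/s8.png

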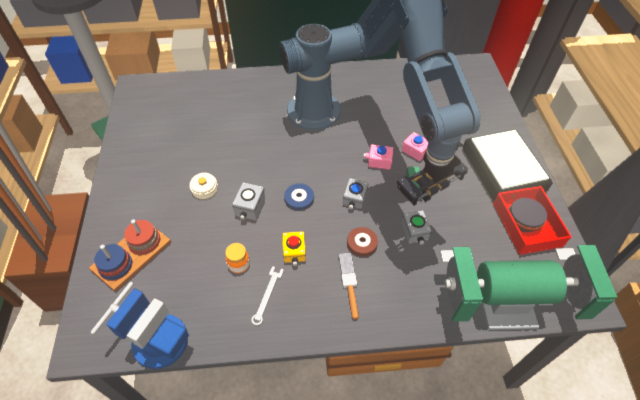

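All three buttons, at (248,195), (356,188) and (418,222), are down in their collars. The red button at (293,242) is still up, everything else is where it was, and the hand is clear.

```bash
python3 -c "
from rig import hand_in;print(hand_in())"
```

```text
the job is handed in; nothing more can be done
None
```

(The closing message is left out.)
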